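# Load a flanged sleeve on the angled arbor and lock it with the keeper

### The arm

A 6-joint arm with a two-finger parallel gripper is mounted at the origin on the work surface. World frame = base frame: x ahead of the robot, y to its left, z up, the work surface at z = 0. Lengths are in mm, angles in degrees, forces in N, time in s.
With the tool pointing down it reaches from about 375 to 900 mm from the base axis. Payload 3.1 kg.
Tool frame: the origin (TCP) lies at the very end of the fingers, on their centre line; the grasp point (between the pads) lies 19 mm behind it; y points along the fingers, z is the direction in which the jaws open and shut, and the axes are right-handed (so a half turn about y gives the same grasp; the last joint's range is limited). The gripper opens to 87 mm and grips with 3 to 60 N. Pads are 19 mm wide; open, the fingers measure 117 mm over their backs; the gripper's body (75 mm by 190 mm) begins 51 mm behind the grasp point.
Start: joints at [57.267, 30.224, 82.088, -0, 67.689, -10.227], TCP at [239.194, 577.393, 222.548] pointing down, gripper open.
Joint ranges: [-176.69, 176.69], [-43.24, 126.21], [12.49, 139.97], [-82, 262], [0, 151.66], [-163.58, 163.58]. Speed limits (degrees/s): [159.86, 159.86, 180, 180, 180, 180].

### API

Orientations are given as a 3x3 rotation matrix whose columns are the frame's x, y, z axes.
In Python, from plant import status, eyes, ticket gives the robot as it stands.
- The arm moves only by the shell command python3 -m creep 'ROWS' [FORCE]. ROWS is JSON, a list of rows, each a list of 7 numbers: the shift along the tool's x, y, z in mm, then the turn, a rotation vector about the tool's x, y, z in rad, then the finger opening in mm, from 0 to 87. A call has 1 to 20 rows; each row is the pose to reach, as a shift and turn from the pose commanded when the call began, along the tool's axes at that moment; what a row does not reach only later rows make up. A row lasts 1/10 s, in which the tool goes at most 50 mm and 8.59 degrees, less where a joint would pass 70% of its speed; a pose out of reach is approached as far as the arm can. A call with a gripper value outside its range is refused whole. The fingers move at their own pace and stop on an object; FORCE is the grip in N (left out, the last holds). Time passes only in rows, so rows that repeat a pose let the fingers close. It gives the time, the measured TCP pose, the force and the opening at its end, in the units of the state.
- status.state(): the state, without advancing time (a new reading comes with each control period).
- eyes.snapshot(name): name is "scene" or "top" or "wrist"; returns the picture (384x512x3 uint8, blue, green, red); there is no depth.
- eyes.camera_info(name): a dict with "fx", "fy", "cx", "cy" (pixels), "distortion" ([k1, k2, p1, p2, k3] as OpenCV has them; the pictures are not rectified), "R" (3x3) and "t" (3): a world point X has camera coordinates R X + t. Camera axes: x right, y down, z forward; pixel columns grow to the right and rows downward; lengths in mm; the calibration is good to about 2 mm. A picture is of the moment at which its call begins: read the wrist's pose just before it. camera_info takes no time and is no camera call; for the wrist camera it gives the pose at the moment of the call.
- ticket.hand_in(): hands the job in, once; it reports no verdict.
The state is a dict: "time": time; "joints": joint angles; "dq": joint speeds; "effort": joint torques, N m; "ee_pos": TCP position; "tcp_rot": TCP orientation; "ft_force": force on the tool from outside, world axes, zero at the start; "torque": the same for the moment, N m; "opening": finger opening in mm.
Only numpy, scipy, OpenCV 4.12 (cv2) and the standard library are available. Lean on these libraries where they do the work, as an engineer would, in place of code of your own. Each camera call takes 0.05 s, during which the arm holds its last target.

### The job

Get the assembly fixture ready: draw its forked keeper fully back down the slope, then put the flanged sleeve, flange first, on the slanting arbor and press it down past its two sprung balls until it clicks and the flange lies flat on the plate. Then push the keeper back up the slope until its detent clicks in fully home, with the fork over the flange. Leave the other parts on the bench where they are.

Things in the scene. Friction and masses are not known exactly. Their poses are not given: they have to be found in the camera images.
- arbor: Slanting arbor: steel rod, 19 mm diameter, rising square from the fixture's plate. Origin: seat centre at its root, 85 mm over the bench. z: along the rod, leaning 30 deg from vertical to the robot's side; x: up the plate's slope, away from the robot; y: level. Cylinder to 68 mm, then a cone to a 10 mm wide tip at 74 mm. The fixture is fixed to the bench; its place and yaw (up to 20 deg) vary.
- arbor_balls (a point): Point on the arbor's axis midway between its two sprung brass balls (16 mm diameter), 54.5 mm from the plate, same axes. The balls stand 4.5 mm out of the rod on its +y and -y sides. Pressing the sleeve past them takes about 6 to 12 N along the arbor; with less it stays up on them. Over the last 9 mm they snap out above its top rim and drive it down with up to 12 N.
- arbor_tip (a point): Centre of the arbor's tip, 74 mm from the seat along the arbor; same axes. Around the arbor the aluminium seat plate runs from arbor x = -118 to +38 mm and y = -52 to +52 mm. On it lie two guide rails 8 mm high at y = +-41 mm and, at x = -52, y = +47 mm, a brass detent housing 18 mm high.
- keeper (a joint): Travel of the keeper along the arbor's +x (up the slope), m: 0 fully drawn back, 0.045 fully home. It starts part of the way in, 0.016 to 0.030, where its fork bars the flange from the seat. 2 to 3 N move it; over the last 14 mm a sprung plunger resists with up to about 6 N, then from about 7 mm before home it snaps the keeper home and holds it.
- keeper_post (a point): Middle of the keeper's upright post, by which it is moved: dark steel, 16 mm (arbor x) by 14 mm (arbor y), 45 mm tall, along the arbor's z, foot 15 mm and top 60 mm above the plate. Same axes as the arbor; it lies at arbor x = -93 mm plus the travel, y = 0, z = 37.5 mm.
- keeper_fork (a point): Point midway between the tips of the keeper's two tines, same axes as the arbor, at arbor x = -33 mm plus the travel, z = 12 mm. The keeper is a dark steel fork plate 66 mm wide, 9 to 15 mm above the seat plate; its tines, 38 mm apart inside and 32 mm long, pass over the flange on both sides of the sleeve's body.
- sleeve_mid (a point): Middle of the flanged sleeve, loose, aluminium, about 100 g, standing on its flange: body 34 mm in diameter, bore 22 mm right through, 46 mm tall over all, flange 60 mm in diameter and 7 mm thick at the bottom. The point is on the axis, 23 mm above the underside; z from flange to plain end. It stands at one of three places, changing with the plain bush and the wide ring.
- sleeve_foot (a point): Centre of the underside of the sleeve's flange, 23 mm below sleeve_mid; same axes. It comes to the arbor's origin when the sleeve is seated. Gripped across the body about 12 mm below its top rim, the sleeve leaves room for the fingers above the flange and for the arbor, which stands 28 mm out of the seated sleeve.
- plain_bush: Bystander: a plain aluminium bush without flange, 34 mm in diameter, 28 mm tall, standing on the bench. Origin at the centre of its underside.
- wide_ring: Bystander: a flat wide aluminium ring, 60 mm in diameter, 14 mm tall, bore 40 mm. Origin at the centre of its underside.
- shell_a: Bystander: a teal-blue cast half shell, open side up, 108 mm in diameter, 56 mm tall, at the left. Origin at the centre of its underside.
- shell_b: Bystander: a second such half shell, at the right.
- driver: Bystander: a screwdriver lying on the bench at the right.
- pot: Bystander: a grey screw-top pot, 64 mm in diameter, 75 mm tall, behind the fixture. Origin at the centre of its underside.
Not all that is in view belongs to the job. Leave any pink or purple look-alike of the part that bears sleeve_mid alone. What is shaped like the part that bears arbor but red is not meant.

How it is judged (in metres and radians):
On the way, in this order (a step that is already met when the one before it is completed fails the run):
1. The keeper is drawn fully back (within 7 mm of its back stop) (value of joint keeper below 0.007 m), for 0.1 s.
2. The flanged sleeve is seated on the arbor below the sprung balls, flange on the plate (within 3 mm) (z of sleeve_foot in the frame of arbor below 0.003 m and distance between sleeve_foot and arbor below 0.005 m and angle between the z axis of sleeve_foot and the z axis of arbor, either way round below 0.08 rad), for 0.2 s.
3. The keeper has clicked home over the flange (value of joint keeper above 0.042 m), for 0.2 s.
At the end, for the whole second after the job is handed in: The flanged sleeve sits on the arbor with its flange on the plate (underside centre within 5 mm of the seat centre and at most 3 mm off the plate, axis within 0.08 rad of the arbor's), the keeper is within 3 mm of fully home, and all of it stays so when the robot has let go (all of step 2 and value of joint keeper above 0.042 m); the robot touches nothing.
It fails at once if A bystander is pushed more than 30 mm from its place (distance of any of plain_bush, wide_ring, shell_a, shell_b, driver, pot from where it was at the start of the episode above 0.03 m).
It also fails if it takes over 58 s, if anything falls off the work surface, if the arm or the gripper's body presses on something with over 40 N, if the wrist force passes 120 N, or if a joint passes its speed limit or range.

## Working session

There is one attempt and no reset: what is moved stays moved. The work goes in short steps, Python scripts to look and compute and a shell command to move; the robot and the scene stay as the last step left them, time stands still between calls to the robot, and variables do not carry over. Pictures are saved under pics/ and viewed, and the job is handed in when it is done.

```bash
ls; mkdir -p pics
python3 - <<'E'
from plant import status, eyes
import cv2,numpy as np
s=status.state()
print(s)
for n in ["scene","top","wrist"]:
    c=eyes.camera_info(n); print(n,{k:np.round(np.array(v),3).tolist() for k,v in c.items()})
    cv2.imwrite(f"pics/{n}0.png",eyes.snapshot(n))
E
```

```text
pics
{'time': 0.0, 'joints': array([ 5.72678017e+01,  3.02787559e+01,  8.21572676e+01,  3.12398071e-05,
        6.76897577e+01, -1.02263920e+01]), 'dq': array([-0.07620344, -0.00560745, -0.05968126,  0.06344448,  0.04351097,
       -0.0335536 ]), 'effort': array([-7.49744977e-04, -4.40043426e+01, -1.76589775e+01,  6.31429651e-02,
        5.82912366e-02, -1.75760720e-04]), 'ee_pos': array([238.79014359, 576.77923046, 221.56900897]), 'tcp_rot': array([[ 9.23840436e-01, -1.18744891e-03,  3.82775965e-01],
       [-3.82777608e-01, -1.84642449e-03,  9.23838673e-01],
       [-3.90244312e-04, -9.99997590e-01, -2.16033046e-03]]), 'ft_force': array([-0.01660209,  0.34440913,  0.73540678]), 'torque': array([ 0.02925669, -0.02543047, -0.01186686]), 'opening': 86.67820893166106}
scene {'fx': 415.382, 'fy': 415.382, 'cx': 255.414, 'cy': 191.477, 'distortion': [-0.086, 0.0, 0.0, 0.0, 0.0], 'R': [[0.763, 0.647, 0.005], [0.547, -0.641, -0.538], [-0.345, 0.413, -0.843]], 't': [-359.621, -211.731, 1307.593]}
top {'fx': 468.708, 'fy': 468.708, 'cx': 258.893, 'cy': 198.656, 'distortion': [-0.052, 0.0, 0.0, 0.0, 0.0], 'R': [[-0.015, -1.0, 0.007], [-0.994, 0.014, -0.111], [0.111, -0.008, -0.994]], 't': [-15.844, 486.761, 1383.013]}
wrist {'fx': 278.614, 'fy': 278.614, 'cx': 252.089, 'cy': 192.783, 'distortion': [-0.013, 0.0, 0.0, 0.0, 0.0], 'R': [[0.382, 0.924, -0.002], [0.881, -0.363, 0.303], [0.279, -0.118, -0.953]], 't': [-624.842, -38.259, 393.294]}
```

View pics/scene0.png

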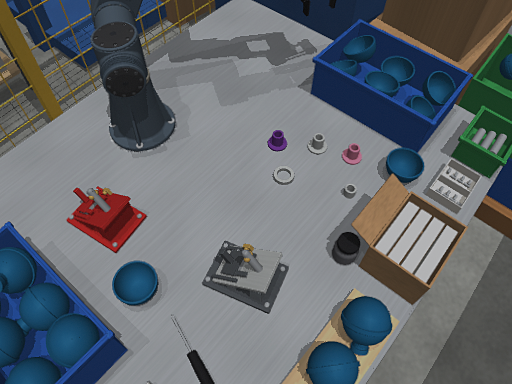

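View pics/top0.png

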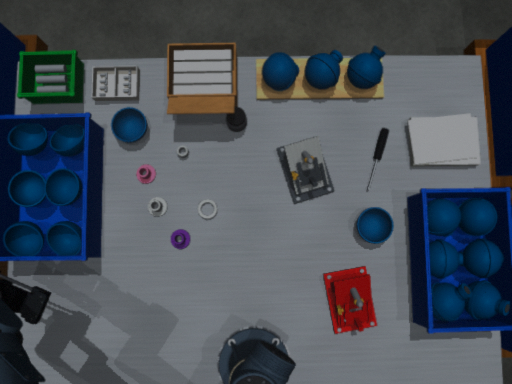

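View pics/wrist0.png

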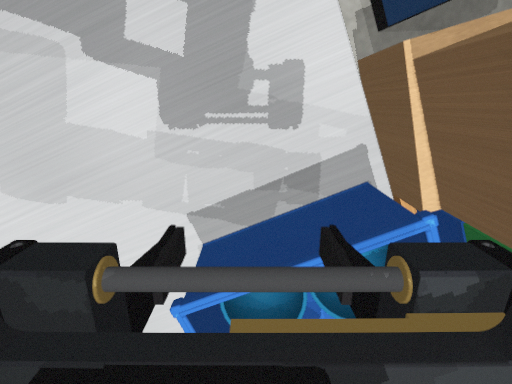

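The candidates for the sleeve are the grey one at top (157,206) / scene (317,143), the pink one at top (146,174) and the purple one at top (180,239). The wide ring is at top (207,209) and the plain bush at top (183,152). The candidates for the fixture are the grey one at top (305,168) and the red one at top (351,300). By the description I choose the grey sleeve and the grey fixture, and will check both in close crops.

```bash
cat > h.py <<'E'
import numpy as np,cv2
from plant import status, eyes
def ray(c,uv):
    K=np.array([[c['fx'],0,c['cx']],[0,c['fy'],c['cy']],[0,0,1]])
    p=cv2.undistortPoints(np.array([[uv]],float),K,np.array(c['distortion'],float))[0,0]
    R=np.array(c['R']);t=np.array(c['t'])
    o=-R.T@t; d=R.T@np.array([p[0],p[1],1.]); return o,d/np.linalg.norm(d)
def onplane(c,uv,z):
    o,d=ray(c,uv); return o+d*(z-o[2])/d[2]
def tri(rs):
    A=np.zeros((3,3));b=np.zeros(3)
    for o,d in rs:
        P=np.eye(3)-np.outer(d,d);A+=P;b+=P@o
    x=np.linalg.solve(A,b); return x,[np.linalg.norm((np.eye(3)-np.outer(d,d))@(x-o)) for o,d in rs]
def proj(c,X):
    K=np.array([[c['fx'],0,c['cx']],[0,c['fy'],c['cy']],[0,0,1]])
    return cv2.projectPoints(np.array(X,float).reshape(-1,3),cv2.Rodrigues(np.array(c['R'],float))[0],np.array(c['t'],float),K,np.array(c['distortion'],float))[0][:,0]
E
python3 - <<'E'
from h import *
t=cv2.imread('pics/top0.png');s=cv2.imread('pics/scene0.png')
f=lambda im,x,y,w,k:cv2.resize(im[y:y+w*3//4,x:x+w],None,fx=k,fy=k,interpolation=cv2.INTER_CUBIC)
a=f(t,265,130,80,5);b=f(s,195,230,100,4);c=f(t,130,140,100,4);d=f(s,250,115,120,400/120)
o=np.zeros((600,800,3),np.uint8)
for im,(y,x) in [(a,(0,0)),(b,(0,400)),(c,(300,0)),(d,(300,400))]: o[y:y+im.shape[0],x:x+im.shape[1]]=im[:300,:400]
cv2.imwrite('pics/crop0.png',o)
ct=eyes.camera_info('top')
for n,uv,z in [('slv',(157,206),0),('pink',(146,174),0),('purp',(180,239),0),('ring',(207,209),0),('bush',(183,152),0),('fix',(305,168),60)]: print(n,onplane(ct,uv,z).round())
E
```

```text
slv [471. 289.   0.]
pink [571. 324.   0.]
purp [370. 218.   0.]
ring [460. 136.   0.]
bush [639. 210.   0.]
fix [ 572. -161.   60.]
```

View pics/crop0.png

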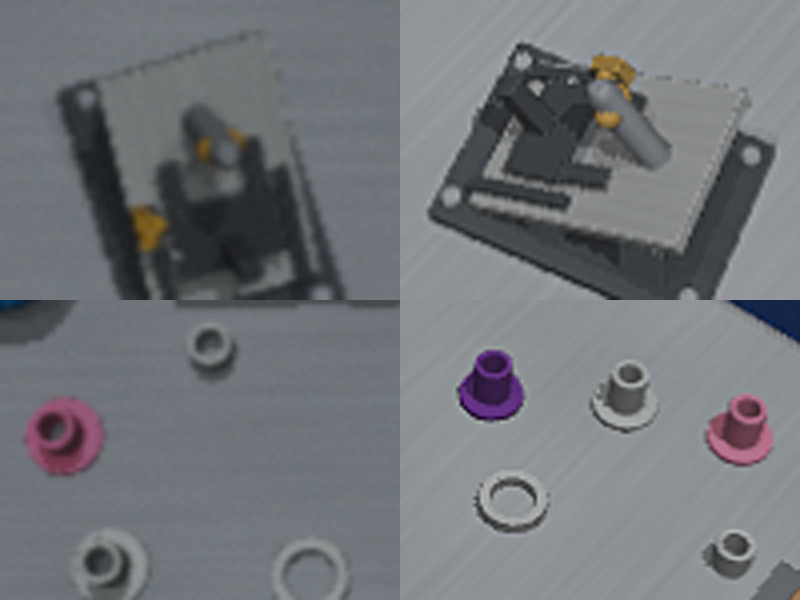

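The crop confirms it: the grey flanged sleeve (top 157,206) and the grey fixture (top 305,168). The arbor tip is near top px (311,161) and scene px (344,253). Next comes a coarse fixture pose.

```bash
cat >> h.py <<'E'
def arbR(psi):
    h=np.array([np.cos(psi),np.sin(psi),0]);u=np.array([0,0,1.])
    c,s=np.cos(np.pi/6),np.sin(np.pi/6)
    x=c*h+s*u; z=-s*h+c*u; y=np.cross(z,x); return np.stack([x,y,z],1)
def toolR(psi): # columns x,y,z : y=-arb z, z=arb y
    A=arbR(psi); y=-A[:,2]; z=A[:,1]; return np.stack([np.cross(y,z),y,z],1)
def step(P,R):  # shift/rotvec in current tool axes from measured pose
    from scipy.spatial.transform import Rotation as Ro
    s=status.state();R0=s['tcp_rot'];
    r=Ro.from_matrix(R0.T@R).as_rotvec()
    return (R0.T@(np.array(P)-s['ee_pos'])).round(1),r.round(4),s
E
python3 - <<'E'
from h import *
ct=eyes.camera_info('top');cs=eyes.camera_info('scene')
L=np.array([265+98/5,130+78/5])-.4;Rr=np.array([265+262/5,130+33/5])-.4
l=onplane(ct,L,104);r=onplane(ct,Rr,104);d=l-r;psi=np.arctan2(-d[0],d[1]);print(l,r,np.linalg.norm(d),np.degrees(psi))
A=arbR(psi);o=(l+r)/2-38*A[:,0];print('origin',o,'tip',o+74*A[:,2])
st=np.array([195+600/4-100,230+88/4]) # scene tip
print(tri([ray(ct,(265+230/5,130+150/5)),ray(cs,(195+(603-400)/4,230+88/4))]))
E
```

```text
[631.94977605 -97.58585034 104.        ] [ 657.35014558 -193.14958368  104.        ] 98.88177740394453 14.884783886421912
origin [ 612.84527778 -153.82124508   85.        ] tip [ 577.08683748 -163.32566234  149.08587988]
(array([ 580.88809043, -166.74252514,  146.86041388]), [np.float64(2.3814823629212376), np.float64(2.3814823629211004)])
```

Run:
```python
from h import *
c=eyes.camera_info('wrist');s=status.state();R=np.array(c['R']);C=-R.T@np.array(c['t'])
T=s['tcp_rot'];print('cam in tool',T.T@(C-s['ee_pos']),'fwd',T.T@R[2],'xright',T.T@R[0])
psi=np.radians(14.9);A=arbR(psi);o=np.array([613,-154,85.])
P=o+A@np.array([-75,0,150.]);print(P)
print(step(P,toolR(psi))[:2])
```

```text
cam in tool [ -83.19441774 -163.28938266    0.97107331] fwd [ 3.03257749e-01  9.52908565e-01 -7.05837096e-05] xright [-9.19790517e-04  3.66789942e-04  9.99999510e-01]
[ 477.75382648 -189.98622431  177.40381057]
(array([ 514.2,   45.3, -617. ]), array([ 0.1723, -0.6373, -0.5055]))
```

Run:
```python
from h import *
print(step([480,200,230],status.state()['tcp_rot'])[:2])
```

```text
(array([ 367. ,   -7.9, -256. ]), array([0., 0., 0.]))
```

```bash
python3 -m creep '[[367,-8,-256,0,0,0,87],[367,-8,-256,0,-0.2,0,87],[367,-8,-256,0,-0.3,0,87],[367,-8,-256,0,-0.4,0,87],[367,-8,-256,0,-0.5,0,87],[367,-8,-256,0,-0.5,0,87],[367,-8,-256,0,-0.5,0,87],[367,-8,-256,0,-0.5,0,87],[367,-8,-256,0,-0.5,0,87],[514,45,-617,0.172,-0.637,-0.505,87],[514,45,-617,0.172,-0.637,-0.505,87],[514,45,-617,0.172,-0.637,-0.505,87],[514,45,-617,0.172,-0.637,-0.505,87],[514,45,-617,0.172,-0.637,-0.505,87],[514,45,-617,0.172,-0.637,-0.505,87],[514,45,-617,0.172,-0.637,-0.505,87],[514,45,-617,0.172,-0.637,-0.505,87],[514,45,-617,0.172,-0.637,-0.505,87],[514,45,-617,0.172,-0.637,-0.505,87],[514,45,-617,0.172,-0.637,-0.505,87]]'
python3 - <<'E'
from h import *
psi=np.radians(14.9);A=arbR(psi);o=np.array([613,-154,85.])
print(step(o+A@np.array([-75,0,150.]),toolR(psi)))
im=eyes.snapshot('wrist');cv2.imwrite('pics/w1.png',im)
E
```

```text
time: 2.15
ee_pos: [521.5, -127.9, 234.5]
tcp_rot: [[0.873, 0.436, -0.221], [0.2, 0.094, 0.975], [0.446, -0.895, -0.005]]
ft_force: [0.4, -0.1, 0.1]
opening: 87.2
(array([-76.1,  26.2, -50.6]), array([ 0.022 , -0.0305, -0.0618]), {'time': 2.15, 'joints': array([ -37.32456695,   16.28879147,  111.61347064,   32.6665313 ,
         38.90306304, -163.52231964]), 'dq': array([-15.82670975,   9.60256543, -17.9993629 , -10.83318313,
        15.80461097,  -0.07604427]), 'effort': array([ 5.91986552e-01, -2.96956050e+01, -1.37729189e+01,  9.58057344e-01,
       -6.56665117e-01, -1.77434011e-02]), 'ee_pos': array([ 521.54042447, -127.87064838,  234.48272731]), 'tcp_rot': array([[ 0.87261306,  0.43556587, -0.22097243],
       [ 0.19997328,  0.09414864,  0.97526751],
       [ 0.4455975 , -0.89521975, -0.00494621]]), 'ft_force': array([ 0.40565382, -0.0860427 ,  0.09129179]), 'torque': array([-0.04576529,  0.28627374,  0.0944928 ]), 'opening': 87.20659768013117})
```

View pics/w1.png

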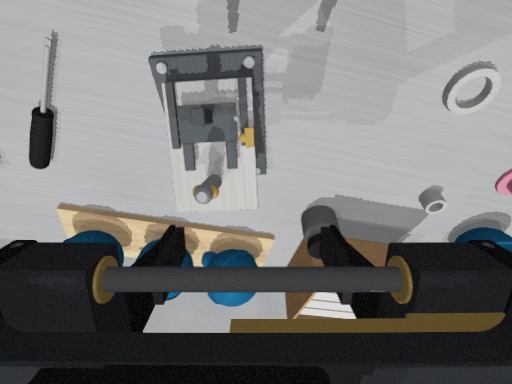

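The tool is half a turn the wrong way: joint 6 sits at its limit. The picture shows the fixture at (210,130), the arbor tip at (204,196) and the post at (203,117). I'll turn the tool half a turn about its axis.

Run:
```python
from h import *
psi=np.radians(14.9);A=arbR(psi);o=np.array([613,-154,85.])
T=toolR(psi)@np.diag([-1,1,-1]);print(step(o+A@np.array([-65,0,160.]),T)[:2])
```

```text
(array([-68.1,  15.6, -46.6]), array([0.0935, 3.1094, 0.0423]))
```

```bash
python3 -m creep '[[-68,16,-47,0.05,1.5,0.02,87],[-68,16,-47,0.05,1.5,0.02,87],[-68,16,-47,0.05,1.5,0.02,87],[-68,16,-47,0.05,1.5,0.02,87],[-68,16,-47,0.05,1.5,0.02,87],[-68,16,-47,0.05,1.5,0.02,87],[-68,16,-47,0.05,1.5,0.02,87],[-68,16,-47,0.05,1.5,0.02,87],[-68,16,-47,0.05,1.5,0.02,87],[-68,16,-47,0.05,1.5,0.02,87],[-68,16,-47,0.0935,3.109,0.042,40],[-68,16,-47,0.0935,3.109,0.042,40],[-68,16,-47,0.0935,3.109,0.042,40],[-68,16,-47,0.0935,3.109,0.042,40],[-68,16,-47,0.0935,3.109,0.042,40],[-68,16,-47,0.0935,3.109,0.042,40],[-68,16,-47,0.0935,3.109,0.042,40],[-68,16,-47,0.0935,3.109,0.042,40],[-68,16,-47,0.0935,3.109,0.042,40],[-68,16,-47,0.0935,3.109,0.042,40]]'
python3 -m creep '[[0,0,0,0,0,0,40],[0,0,0,0,0,0,40]]'
python3 - <<'E'
from h import *
psi=np.radians(14.9);A=arbR(psi);o=np.array([613,-154,85.])
T=toolR(psi)@np.diag([-1,1,-1]);print(step(o+A@np.array([-65,0,160.]),T)[:2],status.state()['joints'])
im=eyes.snapshot('wrist');cv2.imwrite('pics/w2.png',im)
E
```

```text
time: 4.2
ee_pos: [478.6, -182.4, 189.2]
tcp_rot: [[-0.807, 0.477, 0.349], [-0.323, 0.139, -0.936], [-0.495, -0.868, 0.042]]
ft_force: [-0.2, 0.4, -0.7]
opening: 40.3
time: 4.4
ee_pos: [478.7, -182.7, 189.3]
tcp_rot: [[-0.803, 0.477, 0.356], [-0.332, 0.139, -0.933], [-0.494, -0.868, 0.047]]
ft_force: [-0.2, 0.6, -0.7]
opening: 40.0
(array([-0.9, -1.2,  6.9]), array([0.0117, 0.1141, 0.0033])) [-50.08719655  21.05619925 117.29807687  46.76500794  38.62979302
 -18.2958756 ]
```

View pics/w2.png

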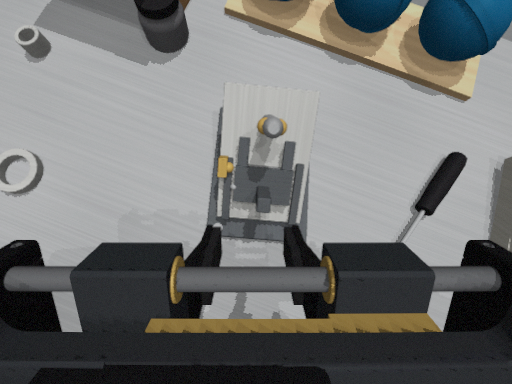

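Run:
```python
import cv2
im=cv2.imread('pics/w2.png');c=im[75:245,195:335]
cv2.imwrite('pics/w2c.png',cv2.resize(c,None,fx=3.5,fy=3.5,interpolation=cv2.INTER_CUBIC))
```

```text
(no output)
```

View pics/w2c.png

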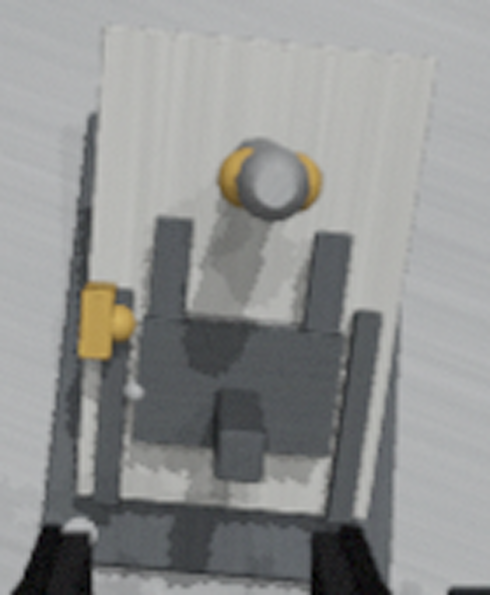

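Run:
```python
from h import *
from scipy.optimize import least_squares
c=eyes.camera_info('wrist')
f=lambda x,y:np.array([195+(x+.5)/3.5-.5,75+(y+.5)/3.5-.5])
pts=[([38,52,0],f(105,27)),([38,-52,0],f(436,58)),([-118,52,0],f(78,492)),([-118,-52,0],f(362,515)),([0,0,74],f(275,182))]
X=np.array([p[0] for p in pts],float);U=np.array([p[1] for p in pts])
def res(q,r=True):
    W=q[:2].tolist()+[85]; W=np.array(W)+X@arbR(q[2]).T
    return (proj(c,W)-U).ravel()
s=least_squares(res,[613,-154,.26],loss='soft_l1');q=s.x;print(q[:2],np.degrees(q[2]));print(res(q).reshape(-1,2).round(2))
A=arbR(q[2]);o=np.array([q[0],q[1],85])
def at(uv,z):  # ray to arbor plane z
    O,d=ray(c,uv);n=A[:,2];w=O+d*((z-(O-o)@n)/(d@n));return A.T@(w-o)
for n,uv,z in [('post',f(240,456),60),('tineL',f(173,218),15),('tineR',f(335,235),15),('tip',f(275,182),74),('house',f(96,318),18)]:print(n,at(uv,z).round(1))
ct=eyes.camera_info('top');cs=eyes.camera_info('scene')
for cc in(ct,cs):print(proj(cc,o+A@np.array([0,0,74])))
```

```text
[ 614.44938299 -155.52020859] 16.39211834337475
[[-0.51 -1.09]
 [ 0.39 -0.42]
 [-0.58 -0.03]
 [ 1.05  0.42]
 [-0.05  0.67]]
post [-77.3   0.   60. ]
tineL [-17.3  25.4  15. ]
tineR [-17.9 -25.4  15. ]
tip [ 0.6  0.  74. ]
house [-50.4  47.1  18. ]
[[310.186536   159.97073115]]
[[244.2325769  250.95709329]]
```

```bash
cat >> h.py <<'E'
o=np.array([614.4,-155.5,85.]);psi=np.radians(16.4);A=arbR(psi);TR=toolR(psi)@np.diag([-1,1,-1])
def inarb():
    s=status.state();return (A.T@(s['ee_pos']-o)).round(1),(A.T@s['ft_force']).round(1),round(s['opening'],1),round(s['time'],2)
E
python3 - <<'E'
from h import *
print(inarb());print(step(o+A@[-77.5,0,100],TR)[:2]);print(step(o+A@[-77.5,0,24],TR)[:2])
E
```

```text
(array([-67.2,  12.1, 159.3]), array([0.2, 0.5, 0.1]), 40.2, 4.45)
(array([11.1, 59.4, 11. ]), array([-0.0016,  0.0909,  0.0038]))
(array([ 10.8, 135.4,  10.9]), array([-0.0016,  0.0909,  0.0038]))
```

```bash
python3 -m creep '[[11,59,11,0,0.091,0.004,40],[11,59,11,0,0.091,0.004,40],[11,80,11,0,0.091,0.004,40],[11,100,11,0,0.091,0.004,40],[11,120,11,0,0.091,0.004,40],[11,135,11,0,0.091,0.004,40],[11,135,11,0,0.091,0.004,40],[11,135,11,0,0.091,0.004,40]]' 40
python3 - <<'E'
from h import *
print(inarb());print(step(o+A@[-77.5,0,24],TR)[:2])
im=eyes.snapshot('wrist');cv2.imwrite('pics/w3.png',im)
E
```

```text
time: 5.25
ee_pos: [538.2, -178.2, 67.2]
tcp_rot: [[-0.831, 0.48, 0.28], [-0.243, 0.14, -0.96], [-0.5, -0.866, 0.0]]
ft_force: [0.0, -0.1, 0.3]
opening: 39.8
(array([-77.8,  -0.3,  24.3]), array([ 0.1, -0.1,  0.3]), 39.8, 5.25)
(array([-0.3,  0.3, -0.3]), array([-0.0013, -0.0018, -0.0001]))
```

View pics/w3.png

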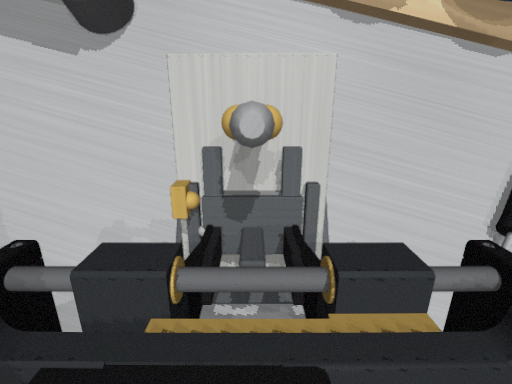

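The post is centred between the fingers at (252,250). I'll close and draw it back.

```bash
python3 -m creep '[[0,0,0,0,0,0,10],[0,0,0,0,0,0,10],[0,0,0,0,0,0,10],[0,0,0,0,0,0,10],[3,0,0,0,0,0,10],[6,0,0,0,0,0,10],[9,0,0,0,0,0,10],[12,0,0,0,0,0,10],[15,0,0,0,0,0,10],[17,0,0,0,0,0,10],[17,0,0,0,0,0,10],[17,0,0,0,0,0,10],[17,0,0,0,0,0,10]]' 40
python3 - <<'E'
from h import *
print(inarb())
im=eyes.snapshot('wrist');cv2.imwrite('pics/w4.png',im)
E
```

```text
time: 6.6
ee_pos: [524.7, -182.1, 59.4]
tcp_rot: [[-0.83, 0.482, 0.28], [-0.241, 0.141, -0.96], [-0.502, -0.865, -0.001]]
ft_force: [1.1, 1.6, 5.3]
opening: 13.8
(array([-93.8,  -0.2,  24.6]), array([3.9, 1.2, 3.8]), 13.8, 6.6)
```

View pics/w4.png

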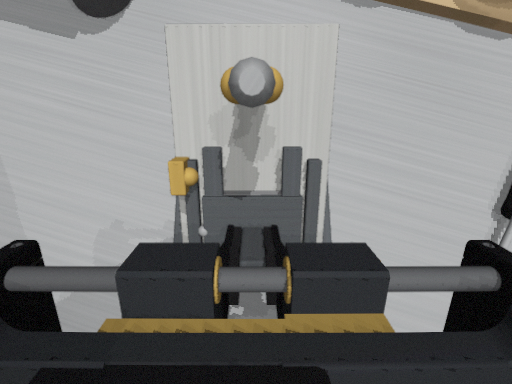

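The fork moved with the tool: it looks the same to the camera while the plate shifted. I'll pull a bit more to feel for the stop.

```bash
python3 -m creep '[[1.5,0,0,0,0,0,10],[3,0,0,0,0,0,10],[3,0,0,0,0,0,10],[3,0,0,0,0,0,10]]'
python3 - <<'E'
from h import *
print(inarb())
E
```

```text
time: 7.05
ee_pos: [524.7, -182.2, 59.4]
tcp_rot: [[-0.827, 0.487, 0.281], [-0.241, 0.144, -0.96], [-0.508, -0.861, -0.001]]
ft_force: [8.1, 5.1, 8.8]
opening: 13.6
(array([-93.8,  -0.3,  24.6]), array([12.3,  2.6,  3. ]), 13.6, 7.05)
```

At the back stop: 12 N and no further motion. I'll release, rise and re-measure the arbor from the closer view.

```bash
python3 -m creep '[[-3,0,0,0,0,0,40],[-3,0,0,0,0,0,60],[-3,0,0,0,0,0,60],[-3,-50,0,0,0,0,87],[-3,-90,0,0,0,0,87],[-3,-90,0,0,0,0,87],[-3,-90,0,0,0,0,87],[-3,-90,0,0,0,0,87]]'
python3 - <<'E'
from h import *
print(inarb())
im=eyes.snapshot('wrist');cv2.imwrite('pics/w5.png',im)
cv2.imwrite('pics/w5c.png',cv2.resize(im[30:240,160:350],None,fx=2.8,fy=2.8,interpolation=cv2.INTER_CUBIC))
E
```

```text
time: 7.85
ee_pos: [480.8, -195.0, 136.0]
tcp_rot: [[-0.832, 0.48, 0.279], [-0.241, 0.14, -0.96], [-0.5, -0.866, -0.001]]
ft_force: [-0.4, -0.2, 0.3]
opening: 70.0
(array([-95.1,  -0.2, 113.8]), array([-0.2, -0. ,  0.5]), 70.0, 7.85)
```

View pics/w5c.png

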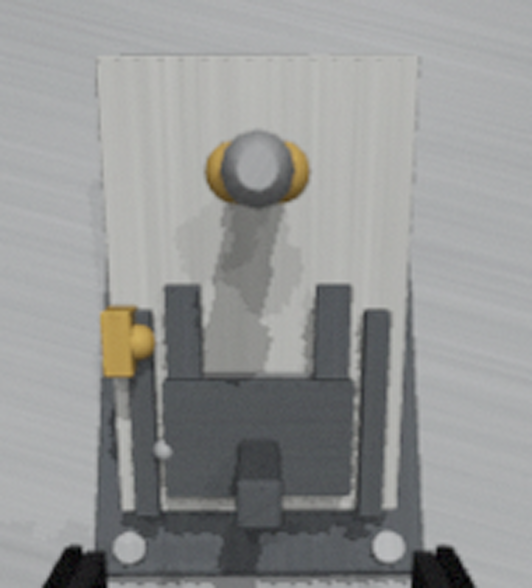

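Run:
```python
from h import *
from scipy.optimize import least_squares
c=eyes.camera_info('wrist')
f=lambda x,y:np.array([160+(x+.5)/2.8-.5,30+(y+.5)/2.8-.5])
pts=[([38,52,0],f(98,57)),([38,-52,0],f(419,57)),([0,0,74],f(257,162))]
X=np.array([p[0] for p in pts],float);U=np.array([p[1] for p in pts])
def res(q):
    return (proj(c,np.array([q[0],q[1],85])+X@arbR(q[2]).T)-U).ravel()
s=least_squares(res,[613,-154,.26]);q=s.x;print(q[:2],np.degrees(q[2]));print(res(q).reshape(-1,2).round(2))
A=arbR(q[2]);o=np.array([q[0],q[1],85])
def at(uv,z):
    O,d=ray(c,uv);n=A[:,2];w=O+d*((z-(O-o)@n)/(d@n));return (A.T@(w-o)).round(1)
for n,uv,z in [('post',f(259,503),60),('tineL',f(182,286),15),('tineR',f(333,285),15),('tip',f(257,162),74),('house',f(117,342),18)]:print(n,at(uv,z))
# sleeve coarse from top+scene
ct=eyes.camera_info('top');cs=eyes.camera_info('scene')
```

```text
[ 614.03150257 -155.27818351] 16.100528229881093
[[-0.76 -1.4 ]
 [ 0.61 -1.14]
 [ 0.11  1.8 ]]
post [-92.8  -0.6  60. ]
tineL [-33.9  24.9  15. ]
tineR [-33.5 -24.7  15. ]
tip [ 1.2  0.1 74. ]
house [-51.9  46.7  18. ]
```

```bash
sed -i 's/^o=np.array.*/o=np.array([614.2,-155.4,85.]);psi=np.radians(16.25);A=arbR(psi);TR=toolR(psi)@np.diag([-1,1,-1])/' h.py
cat >> h.py <<'E'
def downR(a):
    a=np.radians(a);x=-np.array([np.cos(a),np.sin(a),0]);y=np.array([0,0,-1.]);return np.stack([x,y,np.cross(x,y)],1)
E
python3 - <<'E'
from h import *
print(step([471,289,180],downR(25))[:2]);print(step([450,50,200],downR(20))[:2])
E
```

```text
(array([-130.6,   24.9, -467.4]), array([-0.0391, -0.1503, -0.5224]))
(array([ -65.5,  -36.1, -243.7]), array([-0.0163, -0.0651, -0.5232]))
```

```bash
python3 -m creep '[[-66,-36,-244,-0.016,-0.065,-0.523,87],[-66,-36,-244,-0.016,-0.065,-0.523,87],[-66,-36,-244,-0.016,-0.065,-0.523,87],[-66,-36,-244,-0.016,-0.065,-0.523,87],[-66,-36,-244,-0.016,-0.065,-0.523,87],[-131,25,-467,-0.039,-0.15,-0.522,87],[-131,25,-467,-0.039,-0.15,-0.522,87],[-131,25,-467,-0.039,-0.15,-0.522,87],[-131,25,-467,-0.039,-0.15,-0.522,87],[-131,25,-467,-0.039,-0.15,-0.522,87],[-131,25,-467,-0.039,-0.15,-0.522,87],[-131,25,-467,-0.039,-0.15,-0.522,87],[-131,25,-467,-0.039,-0.15,-0.522,87]]'
python3 - <<'E'
from h import *
print(step([471,289,180],downR(25)))
im=eyes.snapshot('wrist');cv2.imwrite('pics/w6.png',im)
E
```

```text
time: 9.2
ee_pos: [471.0, 294.5, 179.4]
tcp_rot: [[-0.903, 0.002, 0.429], [-0.429, 0.002, -0.903], [-0.002, -1.0, -0.001]]
ft_force: [0.2, 0.8, 0.1]
opening: 86.7
(array([ 2.4, -0.7,  5. ]), array([ 0.0007,  0.0072, -0.0021]), {'time': 9.2, 'joints': array([2.04633453e+01, 2.80460490e+01, 9.48052990e+01, 6.13290541e-02,
       5.70335104e+01, 8.50203504e+01]), 'dq': array([-4.66908085, -0.87885998,  3.91538666, -3.5652193 ,  0.6140721 ,
       -2.67554455]), 'effort': array([  1.48391806, -39.24493074, -15.25772452,   0.31637787,
        -0.06943978,   0.23965082]), 'ee_pos': array([470.99877218, 294.52498787, 179.35458394]), 'tcp_rot': array([[-9.03261222e-01,  1.56906421e-03,  4.29088222e-01],
       [-4.29086050e-01,  1.54404115e-03, -9.03262297e-01],
       [-2.07980641e-03, -9.99997577e-01, -7.21408930e-04]]), 'ft_force': array([0.23601818, 0.75562707, 0.08451249]), 'torque': array([-0.12630837,  0.15628956, -0.00506242]), 'opening': 86.72669714744946})
```

View pics/w6.png

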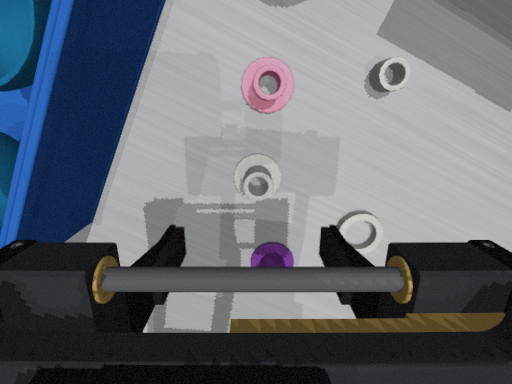

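The grey sleeve is at (257,180), with the pink one at (268,84) and the purple one at (272,258). I'll measure its rim and flange.

Run:
```python
from h import *
c=eyes.camera_info('wrist');im=eyes.snapshot('wrist')
x0,y0=222,140
k=8;cv2.imwrite('pics/w7c.png',cv2.resize(im[y0:y0+70,x0:x0+70],None,fx=k,fy=k,interpolation=cv2.INTER_CUBIC))
```

```text
(no output)
```

View pics/w7c.png

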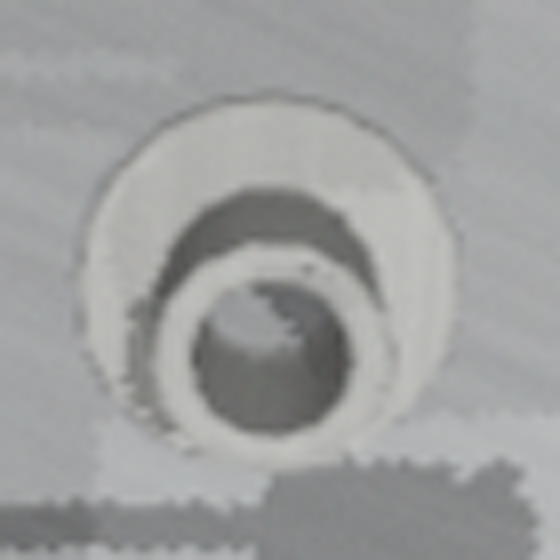

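Run:
```python
from h import *
c=eyes.camera_info('wrist')
f=lambda x,y:(222+(x+.5)/8-.5,140+(y+.5)/8-.5)
r=onplane(c,f(272,357),46);g=onplane(c,f(269,281),7);print(r,g)
ct=eyes.camera_info('top');cs=eyes.camera_info('scene')
P=[r[0],r[1]]
for z in (110,15):print(step([P[0],P[1],z],downR(25))[:2])
```

```text
[472.42091636 286.3599987   46.        ] [473.44546611 286.74817434   7.        ]
(array([-0.6, 68.9,  3.9]), array([-0.0012,  0.0035,  0.002 ]))
(array([ -0.8, 163.9,   3.8]), array([-0.0012,  0.0035,  0.002 ]))
```

```bash
python3 -m creep '[[-1,50,4,0,0.003,0.002,87],[-1,95,4,0,0.003,0.002,87],[-1,130,4,0,0.003,0.002,87],[-1,150,4,0,0.003,0.002,87],[-1,164,4,0,0.003,0.002,87],[-1,164,4,0,0.003,0.002,87],[-1,164,4,0,0.003,0.002,87]]' 50
python3 - <<'E'
from h import *
print(step([472.7,286.5,15],downR(25))[:2])
im=eyes.snapshot('wrist');cv2.imwrite('pics/w8.png',im)
E
```

```text
time: 10.0
ee_pos: [474.8, 284.6, 16.7]
tcp_rot: [[-0.908, 0.003, 0.419], [-0.419, -0.0, -0.908], [-0.003, -1.0, 0.002]]
ft_force: [0.4, -0.4, 0.8]
opening: 86.8
(array([ 1.1,  1.7, -2.6]), array([-0.0015, -0.0044, -0.003 ]))
```

View pics/w8.png

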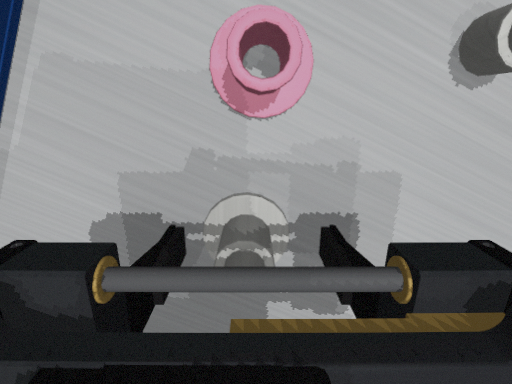

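```bash
python3 -m creep '[[1,1.5,-2.6,0,0,0,87],[1,1.5,-2.6,0,0,0,87],[1,1.5,-2.6,0,0,0,30],[1,1.5,-2.6,0,0,0,30],[1,1.5,-2.6,0,0,0,30],[1,1.5,-2.6,0,0,0,30],[1,1.5,-2.6,0,0,0,30],[1,1.5,-2.6,0,0,0,30]]' 50
python3 - <<'E'
from h import *
print(step([472.7,286.5,15],downR(25))[:2],status.state()['opening'])
E
```

```text
time: 10.85
ee_pos: [472.4, 287.0, 14.9]
tcp_rot: [[-0.908, 0.003, 0.419], [-0.42, -0.0, -0.908], [-0.003, -1.0, 0.002]]
ft_force: [0.1, -0.6, -0.6]
opening: 46.7
(array([-0.1, -0.1,  0.6]), array([-0.0016, -0.0034, -0.0028])) 46.69444328722081
```

```bash
python3 -m creep '[[0,0,0,0,0,0,30],[0,0,0,0,0,0,30],[0,0,0,0,0,0,30],[0,0,0,0,0,0,30],[0,-20,0,0,0,0,30],[0,-60,0,0,0,0,30],[0,-110,0,0,0,0,30],[0,-160,0,0,0,0,30],[0,-190,0,0,0,0,30],[0,-190,0,0,0,0,30]]' 50
python3 - <<'E'
from h import *
print(inarb()[2:])
cv2.imwrite('pics/w9.png',eyes.snapshot('wrist'));cv2.imwrite('pics/s9.png',eyes.snapshot('scene'))
V=o+A@np.array([0,0,140.])
print(step(V,TR)[:2])
print(step([480,60,230],downR(20))[:2])
E
```

```text
time: 11.85
ee_pos: [474.8, 288.3, 210.0]
tcp_rot: [[-0.908, 0.014, 0.42], [-0.42, 0.004, -0.908], [-0.014, -1.0, 0.003]]
ft_force: [0.2, 0.7, -1.5]
opening: 32.3
(32.3, 11.85)
(array([125.2,  -0.8, 451. ]), array([0.0377, 0.1463, 0.5192]))
(array([ 87.4, -24.8, 209.6]), array([-0.0015,  0.0839, -0.0033]))
```

View pics/w9.png

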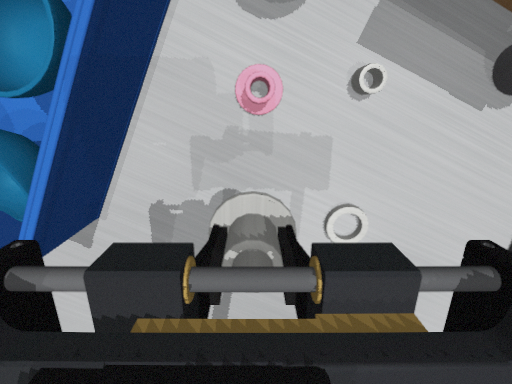

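View pics/s9.png

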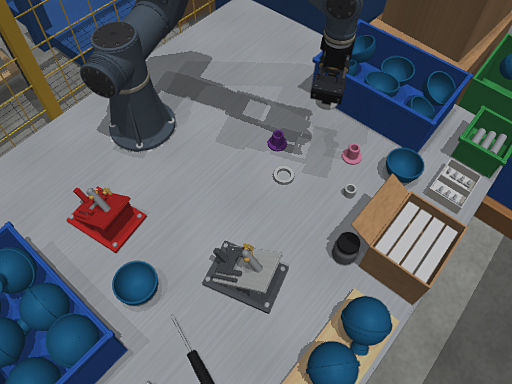

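The sleeve is held (opening 32.3, centred at (252,230)). I'll carry it to above the arbor.

```bash
python3 -m creep '[[45,-10,100,0,0.04,0,30],[60,-15,200,0.0,0.06,0.1,30],[125,-1,451,0.038,0.146,0.519,30],[125,-1,451,0.038,0.146,0.519,30],[125,-1,451,0.038,0.146,0.519,30],[125,-1,451,0.038,0.146,0.519,30],[125,-1,451,0.038,0.146,0.519,30],[125,-1,451,0.038,0.146,0.519,30],[125,-1,451,0.038,0.146,0.519,30],[125,-1,451,0.038,0.146,0.519,30],[125,-1,451,0.038,0.146,0.519,30],[125,-1,451,0.038,0.146,0.519,30],[125,-1,451,0.038,0.146,0.519,30]]' 50
python3 - <<'E'
from h import *
print(inarb());print(step(o+A@np.array([0,0,140.]),TR)[:2])
for n in('wrist','scene','top'):cv2.imwrite(f'pics/{n}10.png',eyes.snapshot(n))
E
```

```text
time: 13.25
ee_pos: [546.3, -175.5, 203.8]
tcp_rot: [[-0.834, 0.476, 0.278], [-0.239, 0.141, -0.961], [-0.497, -0.868, -0.004]]
ft_force: [-0.6, 0.6, -0.9]
opening: 31.9
(array([ -2. ,  -0.3, 138.3]), array([-0.8,  0.8, -0.6]), 31.9, 13.25)
(array([-2. , -1.7, -0.3]), array([ 0.0024, -0.004 ,  0.0037]))
```

View pics/wrist10.png

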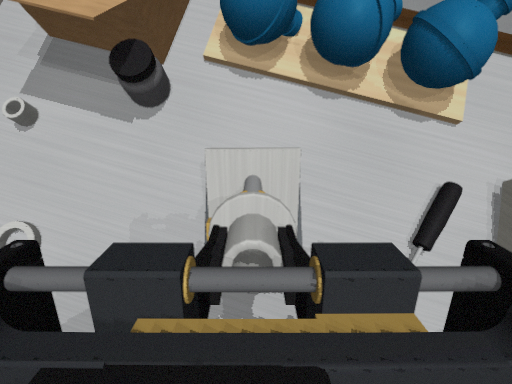

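View pics/scene10.png

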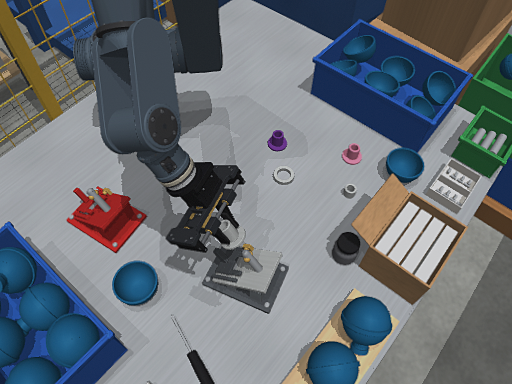

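```bash
python3 -m creep '[[-2.4,-2,0,0.002,-0.004,0.004,30],[-2.4,15,0,0.002,-0.004,0.004,30],[-2.4,30,0,0.002,-0.004,0.004,30],[-2.4,40,0,0.002,-0.004,0.004,30],[-2.4,46,0,0.002,-0.004,0.004,30],[-2.4,52,0,0.002,-0.004,0.004,30],[-2.4,52,0,0.002,-0.004,0.004,30],[-2.4,52,0,0.002,-0.004,0.004,30]]' 50
python3 - <<'E'
from h import *
print(inarb());print(step(o+A@np.array([0.4,0,20.]),TR)[:2])
for n in('wrist',):cv2.imwrite(f'pics/{n}11.png',eyes.snapshot(n))
E
```

```text
time: 14.2
ee_pos: [574.5, -166.9, 162.5]
tcp_rot: [[-0.829, 0.483, 0.282], [-0.246, 0.139, -0.959], [-0.503, -0.864, 0.004]]
ft_force: [0.7, 0.7, 0.0]
opening: 32.0
(array([ 2.9,  0.1, 87.8]), array([ 0.7,  0.5, -0.4]), 32.0, 14.2)
(array([ 2.8, 67.7, -0.1]), array([-0.0021,  0.0043, -0.0034]))
```

View pics/wrist11.png

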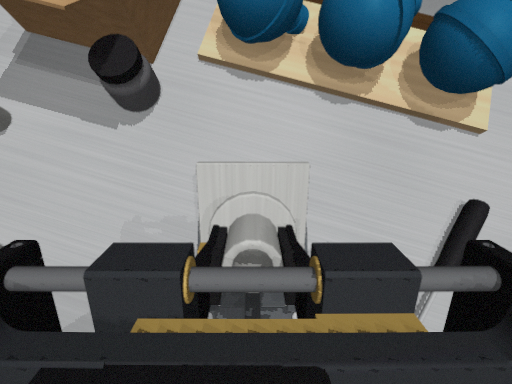

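```bash
python3 -m creep '[[2.4,0,0,-0.002,0.004,-0.003,30],[2.4,4,0,-0.002,0.004,-0.003,30],[2.4,8,0,-0.002,0.004,-0.003,30],[2.4,8,0,-0.002,0.004,-0.003,30]]' 50
python3 - <<'E'
from h import *
print(inarb());print(step(o+A@np.array([0.4,0,20.]),TR)[:2])
E
```

```text
time: 14.65
ee_pos: [576.3, -166.3, 153.8]
tcp_rot: [[-0.832, 0.48, 0.28], [-0.242, 0.14, -0.96], [-0.5, -0.866, -0.0]]
ft_force: [-0.5, -0.3, -1.4]
opening: 31.9
(array([ 0.2,  0.1, 79.3]), array([-1.2, -0.1, -1. ]), 31.9, 14.65)
(array([-0.2, 59.3,  0.1]), array([ 0.0002, -0.0001,  0.0001]))
```

```bash
python3 -m creep '[[0,5,0,0,0,0,30],[0,10,0,0,0,0,30],[0,16,0,0,0,0,30],[0,22,0,0,0,0,30],[0,22,0,0,0,0,30]]' 60
python3 -c "
from h import *
print(inarb())"
```

```text
time: 15.15
ee_pos: [586.6, -163.4, 134.2]
tcp_rot: [[-0.832, 0.479, 0.28], [-0.242, 0.14, -0.96], [-0.499, -0.867, -0.0]]
ft_force: [-0.2, -1.5, -4.1]
opening: 32.2
(array([-0.3,  0.1, 57. ]), array([-2.6, -1.3, -3.2]), 32.2, 15.15)
```

```bash
python3 -m creep '[[0,4,0,0,0,0,30],[0,8,0,0,0,0,30],[0,12,0,0,0,0,30],[0,12,0,0,0,0,30]]' 60
python3 -c "
from h import *
print(inarb())
cv2.imwrite('pics/w12.png',eyes.snapshot('wrist'))"
```

```text
time: 15.55
ee_pos: [592.3, -161.6, 124.1]
tcp_rot: [[-0.832, 0.479, 0.28], [-0.242, 0.14, -0.96], [-0.499, -0.866, 0.0]]
ft_force: [-1.0, -1.7, -6.0]
opening: 32.2
(array([-0.2,  0.1, 45.3]), array([-4.2, -1.4, -4.5]), 32.2, 15.55)
```

View pics/w12.png

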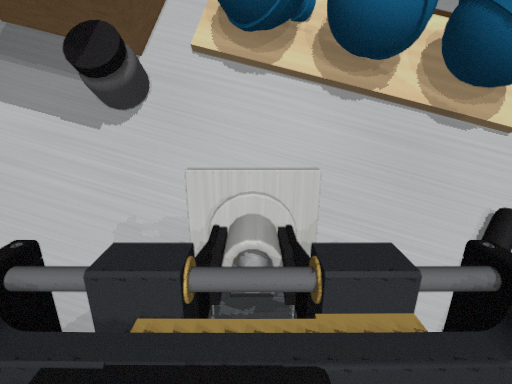

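```bash
python3 -m creep '[[0,5,0,0,0,0,30],[0,10,0,0,0,0,30],[0,15,0,0,0,0,30],[0,18,0,0,0,0,30],[0,18,0,0,0,0,30]]' 60
python3 -c "
from h import *
print(inarb())
"
```

```text
time: 16.1
ee_pos: [600.9, -159.1, 108.7]
tcp_rot: [[-0.832, 0.479, 0.28], [-0.242, 0.14, -0.96], [-0.499, -0.866, -0.0]]
ft_force: [-0.7, -2.1, -5.9]
opening: 32.3
(array([-0.1,  0.2, 27.4]), array([-4. , -1.8, -4.5]), 32.3, 16.1)
```

```bash
python3 -m creep '[[1,4,0,0,0,0,30],[1,8,0,0,0,0,30],[1,11,0,0,0,0,30],[1,13,0,0,0,0,30],[1,13,0,0,0,0,30],[1,13,0,0,0,0,30]]' 60
python3 -c "
from h import *
print(inarb())
cv2.imwrite('pics/w13.png',eyes.snapshot('wrist'))"
```

```text
time: 16.7
ee_pos: [606.6, -157.5, 98.9]
tcp_rot: [[-0.83, 0.482, 0.28], [-0.243, 0.14, -0.96], [-0.501, -0.865, 0.001]]
ft_force: [-8.6, -2.4, 9.3]
opening: 32.1
(array([ 0.1,  0.1, 15.9]), array([-3.1,  0.1, 12.5]), 32.1, 16.7)
```

View pics/w13.png

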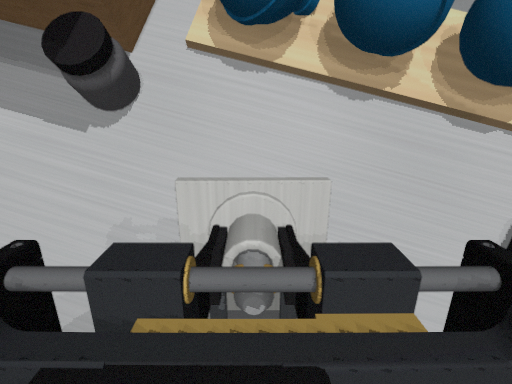

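The arbor stands out of the sleeve with the brass balls showing above the rim at (252,268). The force is now 12.5 N at the plate. I'll press a little more, then release and look.

```bash
python3 -m creep '[[0,1.5,0,0,0,0,30],[0,2.5,0,0,0,0,30],[0,2.5,0,0,0,0,30]]' 60
python3 -c "
from h import *
print(inarb())"
python3 -m creep '[[0,0,0,0,0,0,50],[0,0,0,0,0,0,50],[0,0,0,0,0,0,50],[0,-30,0,0,0,0,50],[0,-70,0,0,0,0,60],[0,-95,0,0,0,0,60],[0,-95,0,0,0,0,60],[0,-95,0,0,0,0,60]]'
python3 -c "
from h import *
print(inarb())
im=eyes.snapshot('wrist');cv2.imwrite('pics/w14.png',im);cv2.imwrite('pics/s14.png',eyes.snapshot('scene'))"
```

```text
time: 17.05
ee_pos: [606.7, -157.5, 98.8]
tcp_rot: [[-0.83, 0.483, 0.28], [-0.243, 0.139, -0.96], [-0.502, -0.865, 0.002]]
ft_force: [-22.3, -4.8, 28.0]
opening: 32.1
(array([ 0.1,  0.1, 15.9]), array([-5.7,  1.6, 35.7]), 32.1, 17.05)
time: 17.85
ee_pos: [562.8, -170.5, 177.7]
tcp_rot: [[-0.831, 0.481, 0.28], [-0.243, 0.14, -0.96], [-0.501, -0.865, 0.001]]
ft_force: [-0.3, 0.5, 0.5]
opening: 59.4
(array([-1.000e-01, -1.000e-01,  1.071e+02]), array([0.2, 0.5, 0.5]), 59.4, 17.85)
```

View pics/w14.png

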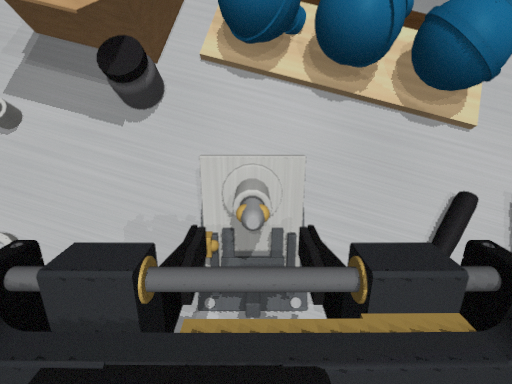

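View pics/s14.png

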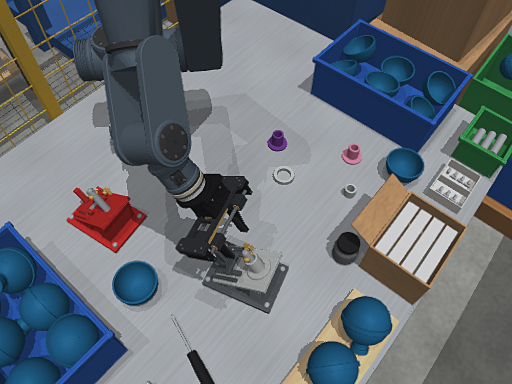

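The sleeve is seated: balls above the rim at (252,212), flange flat at (252,190). Now to the keeper post.

```bash
python3 -m creep '[[45,0,0,0,0,0,40],[93,0,0,0,0,0,40],[93,0,0,0,0,0,40],[93,30,0,0,0,0,40],[93,60,0,0,0,0,40],[93,83,0,0,0,0,40],[93,83,0,0,0,0,40],[93,83,0,0,0,0,40]]'
python3 -c "
from h import *
print(inarb());print(step(o+A@np.array([-93,0,24.]),TR)[:2])
im=eyes.snapshot('wrist');cv2.imwrite('pics/w15.png',im)"
```

```text
time: 18.75
ee_pos: [525.1, -180.5, 58.5]
tcp_rot: [[-0.831, 0.479, 0.281], [-0.243, 0.142, -0.96], [-0.5, -0.866, -0.002]]
ft_force: [0.9, -0.0, -0.4]
opening: 40.0
(array([-93.4,   0.8,  23.4]), array([ 0.6, -0.3, -0.8]), 40.0, 18.75)
(array([-0.4, -0.6,  0.8]), array([0.0021, 0.0005, 0.0003]))
```

View pics/w15.png

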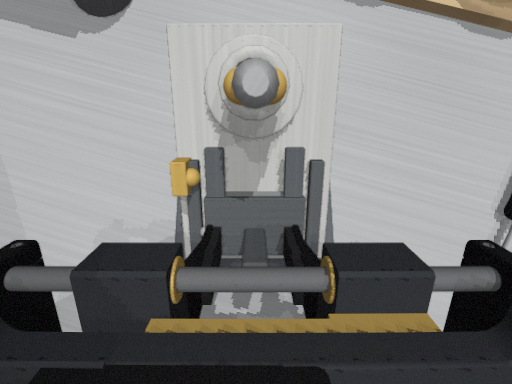

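The post is between the fingers at (255,245), and the flange lies concentric on the plate. I'll grip and push 47 mm up the slope.

```bash
python3 -m creep '[[0,0,0.8,0,0,0,10],[0,0,0.8,0,0,0,10],[0,0,0.8,0,0,0,10],[0,0,0.8,0,0,0,10],[-4,0,0.8,0,0,0,10],[-8,0,0.8,0,0,0,10],[-12,0,0.8,0,0,0,10],[-16,0,0.8,0,0,0,10],[-20,0,0.8,0,0,0,10],[-24,0,0.8,0,0,0,10],[-28,0,0.8,0,0,0,10],[-28,0,0.8,0,0,0,10]]' 50
python3 -c "
from h import *
print(inarb())"
python3 -m creep '[[-3,0,0,0,0,0,10],[-6,0,0,0,0,0,10],[-9,0,0,0,0,0,10],[-12,0,0,0,0,0,10],[-15,0,0,0,0,0,10],[-17,0,0,0,0,0,10],[-18,0,0,0,0,0,10],[-18,0,0,0,0,0,10],[-18,0,0,0,0,0,10]]' 50
python3 -c "
from h import *
print(inarb())
im=eyes.snapshot('wrist');cv2.imwrite('pics/w16.png',im)"
```

```text
time: 20.0
ee_pos: [548.8, -175.0, 73.9]
tcp_rot: [[-0.83, 0.481, 0.281], [-0.243, 0.14, -0.96], [-0.501, -0.865, 0.001]]
ft_force: [-2.9, 1.0, 4.1]
opening: 13.5
(array([-64.6,  -0.5,  24.5]), array([-0.1,  1.8,  4.8]), 13.5, 20.0)
time: 20.9
ee_pos: [563.2, -170.8, 82.5]
tcp_rot: [[-0.831, 0.48, 0.28], [-0.243, 0.14, -0.96], [-0.5, -0.866, 0.0]]
ft_force: [-5.0, -0.4, 5.9]
opening: 13.5
(array([-47.4,  -0.5,  24.5]), array([-1.3,  1. ,  7.6]), 13.5, 20.9)
```

View pics/w16.png

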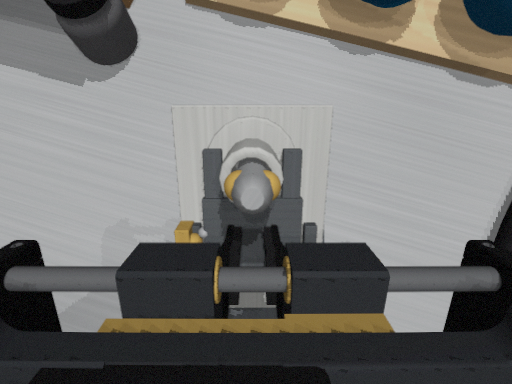

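```bash
python3 -m creep '[[-2,0,0,0,0,0,10],[-3,0,0,0,0,0,10],[-3,0,0,0,0,0,10]]' 50
python3 -c "
from h import *
print(inarb())"
python3 -m creep '[[-1,0,0,0,0,0,30],[-1,0,0,0,0,0,40],[-1,0,0,0,0,0,40],[-1,-40,0,0,0,0,40],[-1,-80,0,0,0,0,40],[30,-110,0,0,0,0,40],[50,-110,0,0,0,0,40],[50,-110,0,0,0,0,40],[50,-110,0,0,0,0,40]]'
python3 - <<'E'
from h import *
print(inarb())
c=eyes.camera_info('wrist');im=eyes.snapshot('wrist');cv2.imwrite('pics/w17.png',cv2.resize(im[60:250,160:350],None,fx=3,fy=3,interpolation=cv2.INTER_CUBIC))
for n,X in [('tinesL home',[12,25.4,15]),('tinesR',[12,-25.4,15]),('post top',[-48,0,60]),('rim centre',[0,0,46]),('flange edge +x',[30,0,7])]:
    p=proj(c,o+A@np.array(X,float))[0];print(n,((p-[160,60])*3).round())
E
```

```text
time: 21.25
ee_pos: [563.2, -170.8, 82.5]
tcp_rot: [[-0.834, 0.476, 0.279], [-0.243, 0.138, -0.96], [-0.496, -0.868, 0.001]]
ft_force: [-13.9, -4.9, 2.6]
opening: 13.1
(array([-47.3,  -0.5,  24.5]), array([-11.5,  -0.8,   9.6]), 13.1, 21.25)
time: 22.15
ee_pos: [471.9, -198.2, 154.2]
tcp_rot: [[-0.831, 0.481, 0.279], [-0.242, 0.14, -0.96], [-0.501, -0.866, 0.0]]
ft_force: [0.6, 0.4, -0.3]
opening: 40.1
(array([-94.1,  -1.2, 134.2]), array([ 0.4,  0.2, -0.5]), 40.1, 22.15)
tinesL home [193.  64.]
tinesR [354.  64.]
post top [273. 277.]
rim centre [273. 100.]
flange edge +x [274.   6.]
```

View pics/w17.png

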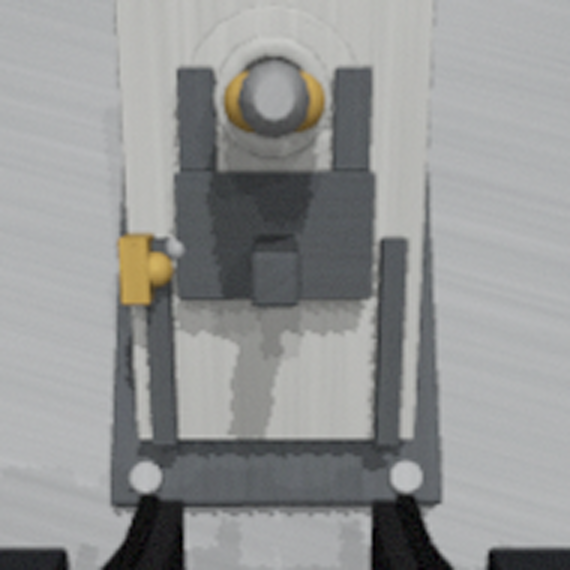

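The keeper is home: tine tips at (195,68) and (353,68) against (193,64) and (354,64) predicted, post top at (275,275) against (273,277). The sleeve rim is centred at (272,98) with the balls above it, and the robot is clear. Handing in.

```bash
python3 -c "
from plant import ticket
print(ticket.hand_in())"
```

```text
the job is handed in; nothing more can be done
None
```

The job is done and handed in after about 22 s of the 58 s allowed; the hand-in gives no verdict.

- **Keeper back:** I drew it about 16 mm down the slope until it would go no further under 12 N. A picture then put the post at x = -92.8 mm, against -93 mm for fully back.
- **Sleeve seated:** I picked up the grey flanged sleeve and pressed it down the arbor to the plate. It stayed put when I pressed on to 36 N. After release, the two brass balls showed above its rim and the flange lay flat.
- **Keeper home:** I pushed it up the slope until it stopped under 11 N, about 46 mm of tool travel against the nominal 45 mm. With the robot clear, the pictured post and fork tips matched the fully home position to about 1 mm.
- **Other parts:** I touched nothing else. No bystander looked moved in the pictures I took, but I did not measure their positions at the end.

Two readings did not agree with what I expected:
- **Force on the arbor:** it read about 4.5 N down the arbor in the middle of the press, where I expected a push up. I did not find out why, and it reversed on contact with the plate.
- **Fixture position:** the camera estimates of the arbor tip and the plate corners differed by about 1 mm. That is within the sleeve's fit on the arbor.

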